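Tip a steel block down into a drilling fixture and lock it with the cam lever

ROBOT

A 6-joint arm with a two-finger parallel gripper is mounted at the origin on a cart in front of the work surface, level with it; the furniture and walls round the work are solid. World frame = base frame: x ahead of the robot, y to its left, z up, the work surface at z = 0. Lengths are in m, angles in degrees, forces in N, time in s.
With the tool pointing down it reaches from about 0.375 to 0.9 m from the base axis. Payload 3.1 kg.
Tool frame: the origin (TCP) lies on the centre line of the jaws, within the pads' length; the fingertips stand finger_overhang ahead of it and the grasp point (between the pads) lies 5 mm behind it (finger_overhang is the distance from the TCP to the fingertips, in m); z points along the fingers, y is the line along which they close (so a half turn about z gives the same grasp; the last joint's range is limited). The gripper opens to 87 mm and grips with 3 to 60 N. Pads are 19 mm wide; open, the fingers measure 117 mm over their backs; the gripper's body (75 mm by 190 mm) begins 51 mm behind the grasp point.
Start: joints at [-76.805, 30.224, 82.088, -0, 67.689, -10.227], TCP at [0.248, -0.573, 0.237] pointing down, gripper open.
Joint ranges: [-176.69, 176.69], [-43.24, 126.21], [12.49, 139.97], [-82, 262], [0, 151.66], [-163.58, 163.58]. Speed limits (degrees/s): [159.86, 159.86, 180, 180, 180, 180].

INTERFACE

Orientations are given as a 3x3 rotation matrix whose columns are the frame's x, y, z axes.
In Python, from rig import read_state, capture, calibration, hand_in, finger_overhang gives the robot as it stands.
- The arm moves only by the tool send_rows, never from a script. Its argument "plan" is a list of rows, each a list of 5 numbers: the closure in counts, from 0 (fully open) to 255 (shut), then the shift along the tool's x, y, z in m, then the turn about the tool's z in rad. A call has 1 to 20 rows; each row shifts and turns the commanded pose from where the row before left it, along the tool's axes as they then stand; what a row does not reach is not made up. A row lasts 1/12 s, in which the tool goes at most 41.7 mm and 7.16 degrees, less where a joint would pass 70% of its speed; a pose out of reach is approached as far as the arm can. A call is refused whole if a number of a shift passes 0.0417 or a number of a turn 0.125, either way. A call with a gripper value outside its range is refused whole. The fingers move at their own pace and stop on an object; the grip force is fixed at half the most. Time passes only in rows, so rows that do not move let the fingers close. It gives the time, the measured TCP pose, the force, the opening and the grip force at its end, in the units of the state.
- read_state(): the state, without advancing time (a new reading comes with each control period).
- capture(name): name is "scene" or "top" or "wrist"; returns (picture, depth): 420x560x3 uint8, blue, green, red; 420x560 float32, m along the optical axis (not along the pixel's ray), 0 where there is no reading.
- calibration(name): a dict with "fx", "fy", "cx", "cy" (pixels), "xyz" and "rotation" of the camera in the world. Camera axes: x right, y down, z forward; pixel columns grow to the right and rows downward; lengths in m; the calibration is good to about 2 mm. A picture is of the moment at which its call begins: read the wrist's pose just before it. calibration takes no time and is no camera call; for the wrist camera it gives the pose at the moment of the call.
- hand_in(): hands the job in; it is judged then, once.
The state is a dict: "time_s": time; "joint_positions": joint angles; "qvel": joint speeds; "tau": joint torques, N m; "position": TCP position; "tcp_rot": TCP orientation; "force": force on the tool from outside, world axes, zero at the start; "moment": the same for the moment, N m; "opening": opening from 0.0 (shut) to 1.0 (fully open); "grasp_force": force on a finger pad.
Only numpy, scipy, OpenCV 4.12 (cv2) and the standard library are available. Lean on these libraries where they do the work, as an engineer would, in place of code of your own. Each camera call takes 0.05 s, during which the arm holds its last target. There are 200 camera calls.

TASK

The steel block standing on end in the drilling fixture is ready for its next hole: push it over, away from you and towards the fixture's end stop, so that it lies flat on its broad side; then push it along the bed until it butts against the end stop, and after that push the red-gripped cam lever round clockwise until the cam has the block nipped tight and square against the rail. Do it all by pushing with the fingers, lifting nothing, and leave the other things on the table where they are.

Things in the scene. Friction and masses are not known exactly. Their poses are not given: they have to be found in the camera images.
- block: Workpiece: milled steel block with bores, 45 x 60 x 32 mm along own x, y, z, 0.4 to 0.7 kg. Origin: centre of its 45 x 60 mm face at own z = 0. At the start it stands on end on the bed, 60 mm tall: own y up, own z along the fixture's -x (back to the robot), so its foot is 32 mm deep in the tipping direction and 45 mm wide and the origin is mid-face on the stop side.
- block_center (a point): Centre of the block's volume: 30 mm above the bed while it stands, 16 mm when it lies flat. Pushed near its top towards the stop, the block tips about its far lower edge and falls by itself once the top has moved about 30 mm; it then lies with own z up, 32 mm high, 60 mm long in the fixture's x, 10 to 35 mm short of the stop. Seated, this point is at fixture (0, 0, 30) mm.
- fixture: Fixed drilling fixture: bright steel plate 186 x 136 mm, 14 mm thick; its top is the bed. Origin: underside of the plate, below the centre of the seated block; the plate spans x -122 to +64, y -83 to +53 mm. Own +x runs along the bed to the end stop (away from the robot, turned up to 20 degrees), own +y (left) to the rail, cam lever at -y. Open, rail and cam leave 58 mm clear between them.
- rail_face (a point): Middle of the rail's face, fixture (0, 22.5, 22) mm. The rail is a dark bar along x from -107 to +43 mm, 16 mm wide, 16 mm high above the bed (its screw heads 21 mm).
- stop_face (a point): Centre of the end stop screw's face, fixture (30, -2, 26) mm; the lying block's end butts on it. Sliding the flat block takes up to 8 N, so push until 12 to 15 N build up. Behind it a dark lug, y -19 to +15 mm, x 38 to 56 mm (lock nut and screw to x = 68 mm), 22 mm high above the bed (screw heads 27 mm).
- cam_pivot (a point): On the vertical pivot axis of the cam lever, right of the bed, fixture (6, -48, 41) mm, at the height where the bar leaves the hub (hub 12 mm radius, top 51 mm above the table). The cam is a steel disc of 40 mm set 8 mm off the axis, 4 to 22 mm above the bed.
- lever_grip (a point): In the lever's red grip, 75 mm from the pivot axis, 47 mm above the table. The grip is round, 19 mm thick, from 50 to 104 mm off the axis; a dark bar 11 mm thick, about 43 mm above the table, joins it to the hub.
- cam_lever (a joint): Cam lever angle, rad: 0 open, grows clockwise seen from above, limit 2.7; starts at 0 to 0.35. At q it points along -(0.175 + q) rad in the fixture frame: at 0 ahead past the stop, at 1.4 to -y. Stiff (3 N at the grip), stays put. Its cam shoves the block to the rail, meets a seated block at about q = 2.0 and locks by friction; tight takes 8 to 15 N at the grip.
- thread_lock: bystander: white bottle with red cone cap, 47 mm wide, 134 mm tall, origin at its foot
- bearing: bystander: ball bearing lying flat, 47 mm wide, 14 mm high, origin at its underside
- tape_measure: bystander: yellow tape measure, 33 x 75 x 63 mm, origin at its underside
- oil_can: bystander: green oil can with bent spout, 87 x 71 x 167 mm, origin at its underside
- spacer: bystander: turned steel spacer standing, 25 mm wide, 35 mm high, origin at its underside
- spanner: bystander: combination spanner lying flat, 32 x 166 x 6 mm, origin at its underside
There are look-alikes about, which are no part of the job. Leave any black, brown or pink look-alike of the block alone.

How it is judged (in metres and radians):
On the way, in this order (a step that is already met when the one before it is completed fails the run):
1. the block lies flat on its broad side on the fixture's bed, the cam lever still open (angle between block's own z axis and vertical below 0.08 rad and z of block_center in the frame of fixture below 0.034 m and value of joint cam_lever below 0.9 rad), for 0.2 s.
2. the flat block touches the end stop (within 3 mm), before the cam is tightened (angle between block's own z axis and vertical below 0.08 rad and z of block_center in the frame of fixture below 0.034 m and x of block_center in the frame of fixture between -0.003 and 0.004 m and value of joint cam_lever below 1.6 rad), for 0.1 s.
At the end, for the whole second after the job is handed in: The block lies flat (within 0.08 rad) with the face that looked to the robot now on top, against the end stop (within 3 mm) and the rail (within 2.5 mm, square within 0.04 rad), the cam presses it with more than 3 N, and all is at rest (angle between block's own z axis and vertical below 0.08 rad and z of block_center in the frame of fixture below 0.034 m and x of block_center in the frame of fixture between -0.003 and 0.004 m and y of block_center in the frame of fixture between -0.0025 and 0.004 m and angle between the y axis of block and the x axis of fixture, either way round below 0.04 rad and contact force between block and cam_lever above 3 N and linear speed of block below 0.01 m/s and velocity of joint cam_lever below 0.05 rad/s); the robot touches nothing.
It fails at once if the block is lifted (its centre more than 10 mm above its height when standing) (z of block_center in the frame of fixture above 0.054 m).
It fails at once if the block is pushed off the fixture's bed (height (world z) of block_center below 0.022 m).
It fails at once if another thing on the table (bottle, bearing, tape measure, oil can, spacer, spanner) is moved by more than 25 mm (distance of any of thread_lock, bearing, tape_measure, oil_can, spacer, spanner from where it was at the start of the episode above 0.025 m).
It also fails if it takes over 58 s, if anything falls off the work surface, if the arm or the gripper's body presses on something with over 40 N, if the wrist force passes 120 N, or if a joint passes its speed limit or range.

## Working session

There is one attempt and no reset: what is moved stays moved. The work goes in short steps, Python scripts to look and compute and a tool call to move; the robot and the scene stay as the last step left them, time stands still between calls to the robot, and variables do not carry over. Pictures are saved under pics/ and viewed, at most 10 in all, crops included, and the job is handed in when it is done.

Besides the shell and the picture viewer there is one more tool, called after "Request:" as name(argument=value, ...), one argument or row to a line, values as JSON. send_rows: Moves the arm, as the interface text tells. Its arguments: {"type":"object","properties":{"plan":{"type":"array","items":{"type":"array","items":{"type":"number"}}}},"required":["plan"]}

```bash
mkdir -p pics
python3 - <<'E'
from rig import *
import cv2,numpy as np
s=read_state();print(s['time_s'],s['position'],s['tcp_rot'],finger_overhang if not callable(finger_overhang) else finger_overhang(),s['opening'])
for n in('scene','top'):
    p,d=capture(n);cv2.imwrite(f'pics/{n}0.png',p);np.save(f'pics/{n}0.npy',d);print(n,calibration(n))
E
```

```text
0.0 [ 0.2482953  -0.57280375  0.23557203] [[ 9.17608872e-01  3.97484238e-01 -4.87551154e-04]
 [ 3.97484351e-01 -9.17606565e-01  2.09326025e-03]
 [ 3.84657815e-04 -2.11458813e-03 -9.99997690e-01]] 0.014 0.9981169111151392
scene {'fx': 524.1188049281765, 'fy': 524.1188049281765, 'cx': 275.0576842704374, 'cy': 214.04099328871138, 'xyz': array([ 0.15313025, -1.16613976,  0.5968225 ]), 'rotation': array([[ 0.88654981, -0.23912959,  0.39603848],
       [-0.46261955, -0.45166781,  0.76287571],
       [-0.00354833, -0.85954245, -0.51105204]])}
top {'fx': 496.7687715880709, 'fy': 496.7687715880709, 'cx': 290.21493908987514, 'cy': 212.14512618836747, 'xyz': array([ 0.40461977, -0.3549763 ,  1.00122784]), 'rotation': array([[ 0.02546644, -0.98289121,  0.18241802],
       [-0.99964866, -0.02637971, -0.00258141],
       [ 0.00734938, -0.18228819, -0.98321768]])}
```

View pics/scene0.png

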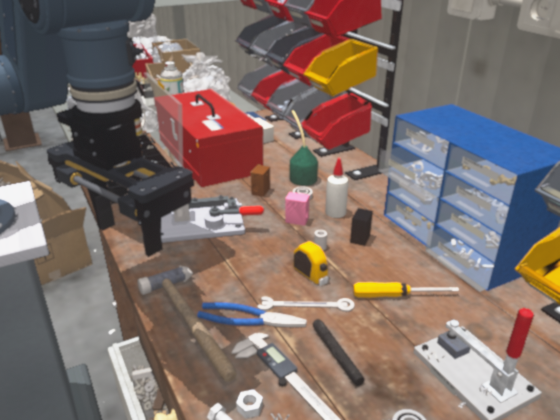

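View pics/top0.png

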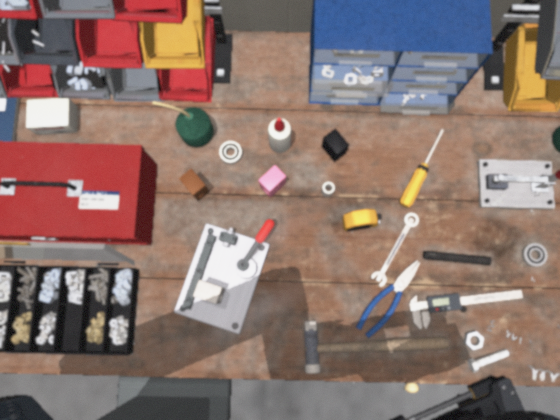

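The top view shows the fixture plate at about (222,278), with the steel block on it at (208,293) and the red grip at (264,231). The look-alikes are brown (193,184), pink (273,179) and black (335,145). I choose the bright steel one on the plate and will check it in a close crop.

Run:
```python
import cv2
p=cv2.imread('pics/top0.png')[210:340,160:300]
cv2.imwrite('pics/crop0.png',cv2.resize(p,None,fx=4.5,fy=4.5,interpolation=cv2.INTER_CUBIC))
```

```text
(no output)
```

View pics/crop0.png

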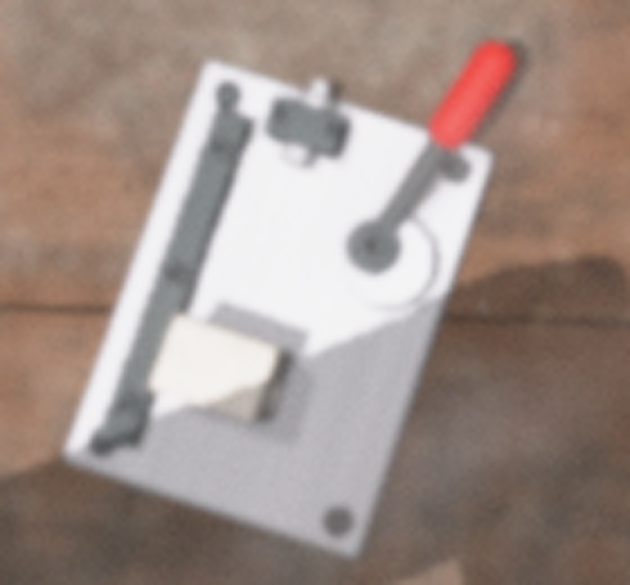

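```bash
cat > h.py <<'E'
import numpy as np
from rig import *
C=dict(top=calibration('top'),scene=calibration('scene'))
def ray(c,u,v,z):
    c=C[c] if isinstance(c,str) else c
    d=c['rotation']@np.array([(u-c['cx'])/c['fx'],(v-c['cy'])/c['fy'],1]);o=np.array(c['xyz'])
    return o+d*(z-o[2])/d[2]
def crop(u,v,z): return ray('top',u/4.5+160-.4,v/4.5+210-.4,z)
E
python3 - <<'E'
from h import *
from scipy.optimize import least_squares
W=np.array([crop(*p,.014)[:2] for p in[(208,62),(492,152),(358,555),(65,457)]])
F=np.array([[64,53],[64,-83],[-122,-83],[-122,53]])/1e3
R=lambda a:np.array([[np.cos(a),-np.sin(a)],[np.sin(a),np.cos(a)]])
r=least_squares(lambda x:(F@R(x[2]).T+x[:2]-W).ravel(),[.45,-.2,0]);x=r.x;print(x,np.degrees(x[2]),r.fun.reshape(4,2))
np.save('fix.npy',x)
f=lambda w:(R(x[2]).T@(w[:2]-x[:2])*1e3).round(1)
for p in[(175,315),(280,352),(262,420),(152,388)]:print('blk',f(crop(*p,.074)))
for n,p in dict(hub=(373,245,.051),g1=(445,140,.05),g2=(497,50,.05),stop=(297,158,.03),rail=(235,165,.03)).items():print(n,f(crop(*p)))
d=np.load('pics/top0.npy')
for n,u,v in(('blk',205,291),('bed',225,260),('grip',264,231),('hub',243,264),('tbl',280,300)):
    D=np.median(d[v-1:v+2,u-1:u+2]);c=C['top'];print(n,D,(c['xyz']+c['rotation']@np.array([(u-c['cx'])/c['fx']*D,(v-c['cy'])/c['fy']*D,D])).round(4))
E
```

```text
[ 0.48633936 -0.22052151 -0.28698196] -16.44285498099587 [[ 0.00245161  0.00075501]
 [ 0.00101006 -0.00155042]
 [-0.00196135 -0.0006246 ]
 [-0.00150032  0.00142001]]
blk [-47.7  16.6]
blk [-48.7 -29.4]
blk [-76.8 -31.5]
blk [-78.5  15.5]
hub [  5.6 -48.9]
g1 [ 57.5 -63.6]
g2 [101.5 -72.5]
stop [32.2 -2.9]
rail [21.  21.8]
blk 0.9147579 [ 0.4248 -0.2043  0.0742]
bed 0.9857997 [ 0.4878 -0.2307  0.0137]
grip 0.95479214 [ 0.5419 -0.308   0.0555]
hub 0.94782346 [ 0.478  -0.27    0.0506]
tbl 0.98636615 [ 0.4126 -0.3418 -0.0005]
```

Fixture found: origin (0.486, -0.2205), yaw -16.4°. The block is at fixture (-63, -7) mm and stands clear of the cam. The close crop confirms a bright steel block on the bed, and the depth camera puts its top at 74 mm. Next I close and turn the gripper into the fixture frame, then carry it behind the block.

Request:
send_rows(
  plan=[
    [255,0,0,0,0.116],
    [255,0,0,0,0.116],
    [255,0,0,0,0.116],
    [255,0,0,0,0.116],
    [255,0,0,0,0.116],
    [255,0,0,0,0.115],
    [255,0.001,-0.039,0,0],
    [255,0.001,-0.039,0,0],
    [255,0.001,-0.039,0,0],
    [255,0.001,-0.039,0,0],
    [255,0.001,-0.039,0,0],
    [255,0.001,-0.039,0,0],
    [255,0.001,-0.039,0,0],
    [255,0.001,-0.039,0,0],
    [255,0.001,-0.039,0,0],
    [255,0.001,-0.039,0,0],
    [255,0,0,0,0],
    [255,0,0,0,0],
  ],
)

```text
time_s: 1.6
position: [0.3682, -0.2, 0.2364]
tcp_rot: [[0.961, -0.278, -0.001], [-0.278, -0.961, 0.0], [-0.001, -0.0, -1.0]]
force: [0.3, -1.2, -0.0]
opening: 0.005
grasp_force: 0.0
```

```bash
cat >> h.py <<'E'
fx=np.load('fix.npy');ca,sa=np.cos(fx[2]),np.sin(fx[2]);RF=np.array([[ca,-sa,0],[sa,ca,0],[0,0,1]])
def tof(w): return RF.T@(np.asarray(w)-[fx[0],fx[1],0])
def st():
    s=read_state();R=RF.T@np.array(s['tcp_rot'])
    print('t',s['time_s'],'fix mm',(tof(s['position'])*1e3).round(1),'yaw',np.degrees(np.arctan2(R[1,0],R[0,0])).round(1),'F',(RF.T@np.array(s['force'])).round(1),'op',round(s['opening'],2),'tilt',R[:2,2].round(3))
E
python3 -c "
from h import *
st()"
```

```text
t 1.6 fix mm [-119.1  -13.7  236.4] yaw 0.3 F [ 0.6 -1.1 -0. ] op 0.01 tilt [-0.001  0.   ]
```

Request:
send_rows(
  plan=[
    [255,0,-0.007,0.03,0],
    [255,0,0,0.035,0],
    [255,0,0,0.035,0],
    [255,0,0,0.035,0],
    [255,0,0,0.027,0],
    [255,0,0,0,0],
    [255,0,0,0,0],
  ],
)

```text
time_s: 2.18
position: [0.3694, -0.1962, 0.0734]
tcp_rot: [[0.959, -0.284, -0.003], [-0.284, -0.959, 0.002], [-0.003, -0.001, -1.0]]
force: [-0.1, -0.5, 0.7]
opening: 0.006
grasp_force: 0.0
```

```bash
python3 -c "
from h import *
import cv2
st()
p,_=capture('top');q,_=capture('wrist')
a=cv2.resize(p[210:340,160:300],(400,371));cv2.imwrite('pics/m1.png',np.hstack([a,cv2.resize(q,(395,371))]))"
```

```text
t 2.1833 fix mm [-119.    -9.8   73.4] yaw -0.1 F [ 0.  -0.5  0.7] op 0.01 tilt [-0.003  0.001]
```

View pics/m1.png

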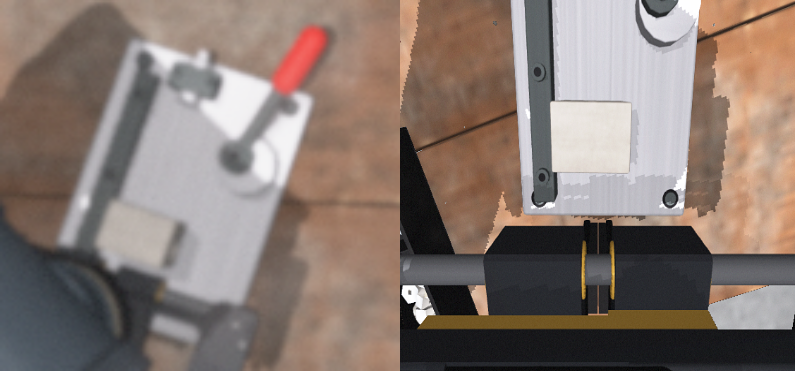

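The wrist view shows the fingers (col ~599) nearly centred on the square-standing block (cols 551–631). The lever is at rest at upper right. I now push the block over.

Request:
send_rows(
  plan=[
    [255,0.01,-0.003,0,0],
    [255,0.01,0,0,0],
    [255,0.005,0,0,0],
    [255,0.003,0,0,0],
    [255,0.003,0,0,0],
    [255,0.003,0,0,0],
    [255,0.003,0,0,0],
    [255,0.003,0,0,0],
    [255,0.003,0,0,0],
    [255,0,0,0,0],
  ],
)

```text
time_s: 3.12
position: [0.4139, -0.2058, 0.0746]
tcp_rot: [[0.959, -0.282, 0.003], [-0.282, -0.959, -0.002], [0.003, 0.001, -1.0]]
force: [-0.2, -0.2, -0.3]
opening: 0.004
grasp_force: 0.0
```

```bash
python3 -c "
from h import *
import cv2
st()
q,_=capture('wrist');cv2.imwrite('pics/w2.png',cv2.resize(q,(400,300)))"
```

```text
t 3.1167 fix mm [-73.6  -6.4  74.6] yaw 0.0 F [-0.1 -0.3 -0.3] op 0.0 tilt [ 0.003 -0.001]
```

View pics/w2.png

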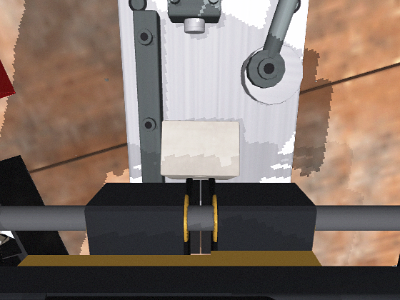

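Request:
send_rows(
  plan=[
    [255,0.003,0,0,0],
    [255,0.003,0,0,0],
    [255,0.003,0,0,0],
    [255,0.003,0,0,0],
    [255,0,0,0,0],
  ],
)

```text
time_s: 3.58
position: [0.4249, -0.2088, 0.0746]
tcp_rot: [[0.959, -0.282, 0.002], [-0.282, -0.959, -0.001], [0.002, 0.001, -1.0]]
force: [0.2, 0.5, -0.5]
opening: 0.011
grasp_force: 0.0
```

```bash
python3 -c "
from h import *
import cv2
st()
c=calibration('wrist');q,d=capture('wrist');cv2.imwrite('pics/w3.png',q[120:270,180:380])
v,u=np.mgrid[150:260:10,260:300:39]
for a,b in zip(v[:,0],u[:,0]):
    D=d[a,b+20];print(a,(tof(c['xyz']+c['rotation']@np.array([(b+20-c['cx'])/c['fx']*D,(a-c['cy'])/c['fy']*D,D]))*1e3).round(1))"
```

```text
t 3.5833 fix mm [-62.2  -6.2  74.6] yaw 0.0 F [ 0.1  0.5 -0.5] op 0.01 tilt [ 0.002 -0.001]
150 [-7.3 -5.7 46.6]
160 [-11.8  -5.7  47.6]
170 [-16.5  -5.7  47.5]
180 [-21.5  -5.7  46.6]
190 [-26.5  -5.7  45.7]
200 [-31.3  -5.7  46.5]
210 [-36.3  -5.7  46.5]
220 [-41.3  -5.7  46.7]
230 [-56.7  -5.7  14.8]
240 [-62.9  -5.7  14.7]
250 [-69.3  -5.7  14.4]
```

The depth scan shows the block lying flat: its top is at 46 mm and its rear edge is near x = -42. I back off, lower the fingers and push along the bed.

Request:
send_rows(
  plan=[
    [255,-0.01,0,0,0],
    [255,0,0,0.018,0],
    [255,0,0,0.018,0],
    [255,0.01,0,0,0],
    [255,0.005,0,0,0],
    [255,0.004,0,0,0],
    [255,0.003,0,0,0],
    [255,0.003,0,0,0],
    [255,0.003,0,0,0],
    [255,0.002,0,0,0],
    [255,0,0,0,0],
  ],
)

```text
time_s: 4.55
position: [0.4429, -0.2134, 0.0388]
tcp_rot: [[0.959, -0.282, -0.0], [-0.282, -0.959, 0.0], [-0.001, -0.0, -1.0]]
force: [-2.7, 1.9, 2.4]
opening: 0.005
grasp_force: 1.5
```

```bash
python3 -c "
from h import *
st()"
```

```text
t 4.55 fix mm [-43.7  -5.5  38.8] yaw 0.1 F [-3.1  1.1  2.4] op 0.0 tilt [-0.001  0.   ]
```

Request:
send_rows(
  plan=[
    [255,0.002,0,0,0],
    [255,0.002,0,0,0],
    [255,0.001,0,0,0],
    [255,0,0,0,0],
  ],
)

```text
time_s: 4.88
position: [0.4451, -0.2137, 0.0388]
tcp_rot: [[0.96, -0.282, -0.005], [-0.282, -0.96, 0.003], [-0.006, -0.002, -1.0]]
force: [-8.3, 0.6, 5.2]
opening: 0.005
grasp_force: 4.1
```

```bash
python3 -c "
from h import *
st()"
```

```text
t 4.8833 fix mm [-41.5  -5.1  38.8] yaw 0.1 F [-8.2 -1.8  5.2] op 0.01 tilt [-0.006  0.002]
```

Request:
send_rows(
  plan=[
    [255,0.001,0,0,0],
    [255,0.001,0,0,0],
    [255,0,0,0,0],
    [255,0,0,0,0],
  ],
)

```text
time_s: 5.22
position: [0.4452, -0.2136, 0.0388]
tcp_rot: [[0.96, -0.281, -0.009], [-0.281, -0.96, 0.005], [-0.01, -0.002, -1.0]]
force: [-11.6, 0.6, 7.9]
opening: 0.008
grasp_force: 6.0
```

```bash
python3 -c "
from h import *
st()"
```

```text
t 5.2167 fix mm [-41.4  -5.   38.8] yaw 0.1 F [-11.3  -2.7   7.9] op 0.01 tilt [-0.01   0.002]
```

The force rose to 11 N with no further travel, so the block is butted. I push slightly more, then back off, verify, and work out the lever path.

Request:
send_rows(
  plan=[
    [255,0.001,0,0,0],
    [255,0,0,0,0],
    [255,0,0,0,0],
    [255,-0.01,0,0,0],
    [255,-0.02,0,0,0],
    [255,0,0,-0.04,0],
    [255,0,0,-0.04,0],
    [255,0,0,0,0],
  ],
)

```text
time_s: 5.88
position: [0.4263, -0.211, 0.1239]
tcp_rot: [[0.959, -0.283, 0.013], [-0.283, -0.959, -0.01], [0.015, 0.006, -1.0]]
force: [0.7, -1.7, 0.6]
opening: 0.001
grasp_force: 0.0
```

```bash
python3 -c "
from h import *
import cv2
st()
c=calibration('wrist');q,d=capture('wrist');cv2.imwrite('pics/w4.png',q)
print(read_state()['joint_positions'])
v,u=np.mgrid[0:420,0:560];D=d
P=(np.stack([(u-c['cx'])/c['fx']*D,(v-c['cy'])/c['fy']*D,D],-1)@c['rotation'].T+c['xyz']-[fx[0],fx[1],0])@RF*1e3
m=(abs(P[...,2]-46.5)<4)&(P[...,0]<34)&(P[...,0]>-60)&(P[...,1]>-32)&(P[...,1]<30)
b=P[m];r=cv2.minAreaRect(b[:,:2].astype(np.float32));print(r,b.mean(0),np.percentile(b,[1,99],axis=0))
g=(P[...,2]>40)&(P[...,2]<65)&(P[...,0]>45)&(P[...,1]<-40)&(P[...,1]>-110);gg=P[g];print('grip',gg.mean(0),len(gg))
for n,a in dict(bottle=(337,213),can=(303,183),tape=(313,275),spacer=(320,245)).items(): print(n,(tof(ray('scene',*a,0))*1e3).round())
"
```

```text
t 5.8833 fix mm [-60.2  -7.9 123.9] yaw 0.0 F [ 1.1 -1.4  0.6] op 0.0 tilt [ 0.015 -0.006]
[-3.98465289e+01  2.95755738e+01  1.09951529e+02  3.42786968e-02
  3.96952087e+01  6.65392038e+01]
((-0.26123619079589844, -5.31904411315918), (45.09700012207031, 59.775413513183594), 89.91220092773438) [ 0.32128018 -5.32977312 46.68511203] [[-29.34340558 -27.34531132  45.07305687]
 [ 29.01090252  16.60898233  48.28469434]]
grip [ 59.38180545 -61.96905815  51.94908758] 1521
bottle [276. -39.   0.]
can [236. 118.   0.]
tape [ 166. -248.    0.]
spacer [ 205. -154.    0.]
```

View pics/w4.png

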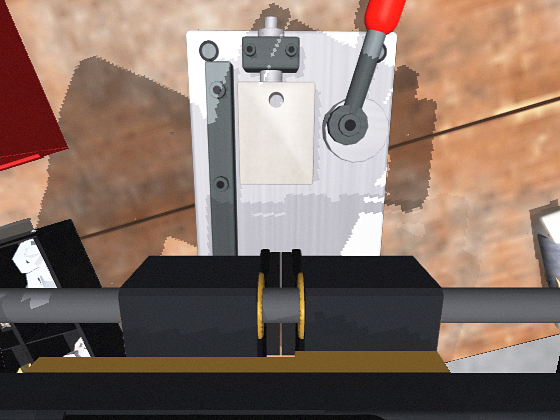

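The block is seated: its centre is at (0, -5), it is square and it lies flat. The wrist view shows it at (276,133), touching the stop screw at (270,75), with the lever still open and the grip at (383,15). Next I go to the lever's far-left side.

Request:
send_rows(
  plan=[
    [255,0.03,0.006,0,0],
    [255,0.03,0.006,0,0],
    [255,0.03,0.006,0,0],
    [255,0.03,0.006,0,0],
    [255,0.029,0.006,0,0],
    [255,0,0,0,-0.11],
    [255,0,0,0,-0.11],
    [255,0,0,0,-0.11],
    [255,0,0,0,-0.11],
    [255,0,0,0,-0.11],
    [255,0,0,0,-0.11],
    [255,0,0,0,-0.11],
    [255,0,0,0,-0.11],
    [255,0,0,0,-0.11],
    [255,0,0,0,-0.11],
    [255,0,0,0,-0.11],
    [255,0,0,0,-0.11],
    [255,0,0,0,0],
    [255,0,0,0,0],
  ],
)

```text
time_s: 7.52
position: [0.5567, -0.2786, 0.1179]
tcp_rot: [[0.514, 0.858, 0.001], [0.858, -0.514, -0.0], [0.0, 0.001, -1.0]]
force: [-0.4, 0.2, -0.3]
opening: 0.007
grasp_force: 0.0
```

```bash
python3 -c "
from h import *
st()"
```

```text
t 7.5167 fix mm [ 83.9 -35.7 117.9] yaw 75.5 F [-0.5  0.1 -0.3] op 0.01 tilt [ 0.001 -0.   ]
```

Request:
send_rows(
  plan=[
    [255,-0.001,0.0055,0.02,0],
    [255,0,0,0.02,0],
    [255,0,0,0.02,0],
    [255,0,0,0.012,0],
    [255,0,0,0,0],
    [255,-0.006,0,0,0],
    [255,-0.005,0,0,0],
    [255,-0.002,0,0,0],
    [255,0,0,0,0],
  ],
)

```text
time_s: 8.27
position: [0.5544, -0.2941, 0.0476]
tcp_rot: [[0.513, 0.858, 0.002], [0.858, -0.513, -0.001], [0.0, 0.002, -1.0]]
force: [0.6, 0.9, -0.2]
opening: 0.006
grasp_force: 0.4
```

```bash
python3 -c "
from h import *
st()"
```

```text
t 8.2667 fix mm [ 86.1 -51.3  47.6] yaw 75.6 F [ 0.3  1.  -0.2] op 0.01 tilt [ 0.002 -0.   ]
```

Request:
send_rows(
  plan=[
    [255,-0.0063,0.0012,0,0.08],
    [255,-0.0063,0.0012,0,0.08],
    [255,-0.0063,0.0012,0,0.08],
    [255,-0.0063,0.0012,0,0.08],
    [255,-0.0063,0.0012,0,0.08],
    [255,-0.0063,0.0012,0,0.08],
    [255,-0.0063,0.0012,0,0.08],
    [255,-0.0063,0.0012,0,0.08],
    [255,0,0,0,0],
  ],
)

```text
time_s: 9.02
position: [0.5241, -0.3347, 0.0475]
tcp_rot: [[0.924, 0.381, 0.001], [0.381, -0.924, -0.001], [0.001, 0.001, -1.0]]
force: [0.2, 0.5, 0.2]
opening: 0.002
grasp_force: 0.3
```

```bash
cat >> h.py <<'E'
def lv():
    st();s=read_state();p=tof(s['position'])[:2]*1e3-[6,-48];R=RF.T@np.array(s['tcp_rot'])
    y=np.arctan2(R[1,0],R[0,0]);ph=y-np.pi/2;r=np.array([np.cos(ph),np.sin(ph)]);n=np.array([-r[1],r[0]])
    print('tool-phi q',-ph-.175,'r,n',p@r,p@n,'Fn',n@(RF.T@np.array(s['force']))[:2],s['joint_positions'].round(0) if hasattr(s['joint_positions'],'round') else s['joint_positions'])
E
python3 -c "
from h import *
lv()"
```

```text
t 9.0167 fix mm [ 68.6 -98.8  47.5] yaw 38.9 F [0.  0.5 0.2] op 0.0 tilt [ 0.001 -0.   ]
tool-phi q 0.7177315060181868 r,n 78.83743755337512 16.825967022289298 Fn 0.33250357747277587 [-43.  44.  90.   0.  46.  25.]
```

Request:
send_rows(
  plan=[
    [255,-0.0063,0.0012,0,0.08],
    [255,-0.0063,0.0012,0,0.08],
    [255,-0.0063,0.0012,0,0.08],
    [255,-0.0063,0.0012,0,0.08],
    [255,-0.0063,0.0012,0,0.08],
    [255,-0.0063,0.0012,0,0.08],
    [255,-0.0063,0.0012,0,0.08],
    [255,-0.0063,0.0012,0,0.08],
    [255,-0.0063,0.0012,0,0.08],
    [255,-0.0063,0.0012,0,0.08],
  ],
)

```text
time_s: 9.85
position: [0.4654, -0.349, 0.0477]
tcp_rot: [[0.918, -0.397, 0.005], [-0.397, -0.918, -0.004], [0.006, 0.001, -1.0]]
force: [4.7, 0.6, -1.1]
opening: 0.003
grasp_force: 2.1
```

```bash
python3 -c "
from h import *
lv()
import cv2
q,_=capture('wrist');p,_=capture('top');cv2.imwrite('pics/w5.png',np.hstack([cv2.resize(p[210:340,160:300],(400,371)),cv2.resize(q,(395,371))]))"
```

```text
t 9.85 fix mm [  16.3 -129.2   47.7] yaw -7.0 F [ 4.4  1.9 -1.1] op 0.0 tilt [ 0.006 -0.002]
tool-phi q 1.5174728993245614 r,n 79.32049108190776 20.074132341189074 Fn 4.100673992960239 [-48.  42.  96.   0.  41.  65.]
```

View pics/w5.png

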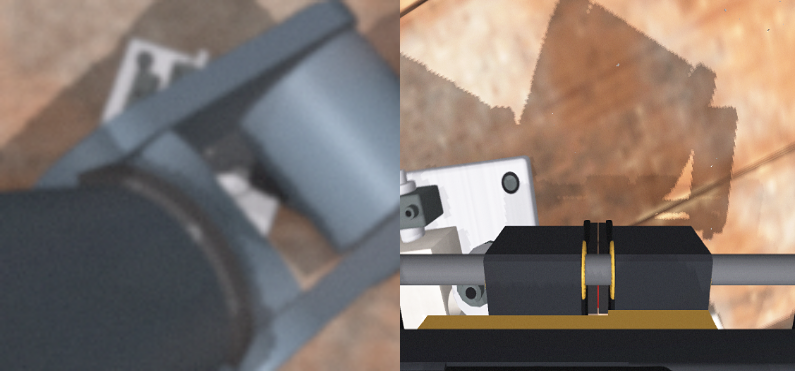

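The lever follows the fingers and the block stays at the stop. I continue in smaller steps.

Request:
send_rows(
  plan=[
    [255,-0.0039,0.0008,0,0.05],
    [255,-0.0039,0.0008,0,0.05],
    [255,-0.0039,0.0008,0,0.05],
    [255,-0.0039,0.0008,0,0.05],
    [255,-0.0039,0.0008,0,0.05],
    [255,-0.0039,0.0008,0,0.05],
    [255,-0.0039,0.0008,0,0.05],
    [255,0,0,0,0],
  ],
)

```text
time_s: 10.62
position: [0.4387, -0.3401, 0.0476]
tcp_rot: [[0.729, -0.684, 0.003], [-0.684, -0.729, -0.004], [0.005, 0.001, -1.0]]
force: [2.9, -1.1, 0.8]
opening: 0.007
grasp_force: 1.6
```

```bash
python3 -c "
from h import *
lv()"
```

```text
t 10.6167 fix mm [ -11.8 -128.1   47.6] yaw -26.7 F [ 3.1 -0.3  0.8] op 0.01 tilt [ 0.004 -0.003]
tool-phi q 1.8624230639796215 r,n 79.57431626373322 20.11791759302927 Fn 2.8565673759485426 [-49.  41. 100.  -0.  38.  84.]
```

Request:
send_rows(
  plan=[
    [255,-0.0039,0.0008,0,0.05],
    [255,-0.0039,0.0008,0,0.05],
    [255,-0.0039,0.0008,0,0.05],
    [255,0,0,0,0],
  ],
)

```text
time_s: 10.95
position: [0.4285, -0.3333, 0.0475]
tcp_rot: [[0.619, -0.785, 0.002], [-0.785, -0.619, -0.004], [0.005, 0.001, -1.0]]
force: [1.4, -2.3, 2.5]
opening: 0.004
grasp_force: 1.7
```

```bash
python3 -c "
from h import *
lv()"
```

```text
t 10.95 fix mm [ -23.6 -124.5   47.5] yaw -35.3 F [ 1.9 -1.8  2.5] op 0.0 tilt [ 0.003 -0.003]
tool-phi q 2.0118536707944514 r,n 79.5556514498494 20.04961210091899 Fn 2.6338151988675174 [-50.  41. 102.  -0.  37.  92.]
```

Request:
send_rows(
  plan=[
    [255,-0.0039,0.0008,0,0.05],
    [255,-0.0024,0.0005,0,0.03],
    [255,0,0,0,0],
  ],
)

```text
time_s: 11.2
position: [0.4246, -0.3305, 0.0476]
tcp_rot: [[0.555, -0.832, 0.004], [-0.832, -0.555, -0.007], [0.008, 0.0, -1.0]]
force: [1.8, -5.6, 0.8]
opening: 0.004
grasp_force: 2.9
```

```bash
python3 -c "
from h import *
lv()"
```

```text
t 11.2 fix mm [ -28.1 -123.    47.6] yaw -39.8 F [ 3.3 -4.9  0.8] op 0.0 tilt [ 0.006 -0.005]
tool-phi q 2.0910250354608397 r,n 79.39349647473328 21.83019861795754 Fn 5.683442768061206 [-50.  40. 103.  -0.  36.  97.]
```

Request:
send_rows(
  plan=[
    [255,-0.0015,0.0003,0,0.02],
    [255,-0.0015,0.0003,0,0.02],
    [255,0,0,0,0],
    [255,0,0,0,0],
  ],
)

```text
time_s: 11.53
position: [0.4234, -0.3298, 0.0477]
tcp_rot: [[0.522, -0.853, 0.006], [-0.853, -0.522, -0.009], [0.011, -0.0, -1.0]]
force: [3.3, -7.5, -0.1]
opening: 0.005
grasp_force: 4.0
```

```bash
python3 -c "
from h import *
lv()"
```

```text
t 11.5333 fix mm [ -29.4 -122.6   47.7] yaw -42.1 F [ 5.3 -6.2 -0.1] op 0.01 tilt [ 0.009 -0.007]
tool-phi q 2.1298775095387796 r,n 79.12312305546303 23.645454171219612 Fn 8.089428997101342 [-50.  40. 103.  -0.  36.  99.]
```

Request:
send_rows(
  plan=[
    [255,-0.002,0,0,0],
    [255,-0.002,0,0,0],
    [255,0,0,0,0],
    [255,0,0,0,0],
  ],
)

```text
time_s: 11.87
position: [0.4223, -0.3284, 0.0478]
tcp_rot: [[0.523, -0.852, 0.009], [-0.852, -0.523, -0.013], [0.016, -0.0, -1.0]]
force: [3.5, -11.3, -2.5]
opening: 0.008
grasp_force: 5.5
```

```bash
python3 -c "
from h import *
lv()"
```

```text
t 11.8667 fix mm [ -30.8 -121.6   47.8] yaw -42.0 F [ 6.6 -9.8 -2.5] op 0.01 tilt [ 0.012 -0.01 ]
tool-phi q 2.129466134367573 r,n 79.34021198518221 21.950083202565594 Fn 11.472487527199718 [-50.  40. 104.  -0.  35.  99.]
```

Request:
send_rows(
  plan=[
    [255,-0.0015,0,0,0],
    [255,0,0,0,0],
    [255,0,0,0,0],
  ],
)

```text
time_s: 12.12
position: [0.4221, -0.3282, 0.0479]
tcp_rot: [[0.523, -0.852, 0.01], [-0.852, -0.523, -0.015], [0.018, -0.0, -1.0]]
force: [2.9, -12.6, -3.9]
opening: 0.01
grasp_force: 6.2
```

```bash
python3 -c "
from h import *
lv()"
```

```text
t 12.1167 fix mm [ -31.1 -121.4   47.9] yaw -42.0 F [  6.3 -11.3  -3.9] op 0.01 tilt [ 0.014 -0.012]
tool-phi q 2.129402614780239 r,n 79.37625968437614 21.584622025517085 Fn 12.25488405701592 [-50.  40. 104.  -0.  35.  99.]
```

It is tight at about 12 N. I back off, lift and check.

Request:
send_rows(
  plan=[
    [255,0.008,0,0,0],
    [255,0.02,0,0,0],
    [255,0.02,0,0,0],
    [255,0,0,-0.03,0],
    [255,0,0,-0.04,0],
    [255,0,0,-0.04,0],
    [255,0,0,-0.04,0],
    [255,0,0.04,0,0],
    [255,0,0.04,0,0],
    [255,0,0.04,0,0],
    [255,0,0.04,0,0],
    [255,0,0.04,0,0],
    [255,0,0.04,0,0],
    [255,0,0,0,0],
    [255,0,0,0,0],
  ],
)

```text
time_s: 13.37
position: [0.235, -0.4856, 0.1962]
tcp_rot: [[0.517, -0.856, -0.001], [-0.856, -0.517, 0.003], [-0.003, -0.001, -1.0]]
force: [0.5, 0.2, -0.3]
opening: 0.003
grasp_force: 0.0
```

```bash
python3 -c "
from h import *
import cv2
st()
q,d=capture('top');cv2.imwrite('pics/t6.png',cv2.resize(q[210:340,160:300],None,fx=4.5,fy=4.5,interpolation=cv2.INTER_CUBIC))
c=calibration('top')
v,u=np.mgrid[0:420,0:560];D=d
P=(np.stack([(u-c['cx'])/c['fx']*D,(v-c['cy'])/c['fy']*D,D],-1)@c['rotation'].T+c['xyz']-[fx[0],fx[1],0])@RF*1e3
m=(abs(P[...,2]-46.5)<4)&(P[...,0]<36)&(P[...,0]>-60)&(P[...,1]>-35)&(P[...,1]<30)
b=P[m];print(len(b),cv2.minAreaRect(b[:,:2].astype(np.float32)),b.mean(0))
"
```

```text
t 13.3667 fix mm [-166.  -325.4  196.2] yaw -42.4 F [ 0.4  0.4 -0.3] op 0.0 tilt [-0.002  0.003]
702 ((-0.7491073608398438, -0.3091087341308594), (45.10757827758789, 59.80141830444336), 89.77537536621094) [-1.31323449 -0.59354692 45.86366001]
```

View pics/t6.png

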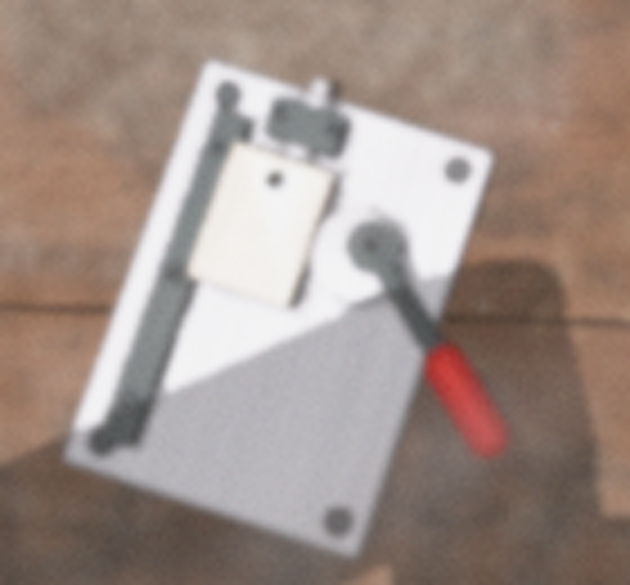

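The view shows the block (260,225) against the rail and the stop, with the lever round at (470,400). The measured centre is (-0.7, -0.3) mm, square within 0.3°. Handing in.

```bash
python3 -c "
from rig import *
print(hand_in())"
```

```text
the job is handed in; nothing more can be done
None
```

The job is handed in; no verdict came back. The block was tipped flat and butted on the end stop, and the cam lever was pushed tight at about 12 N. The final picture put it within 1 mm of its seated position and square within 0.3°, at about 13 s of robot time.

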